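# Feed one coin cell to the checker

## Robot

A 7-joint arm with a two-finger parallel gripper is mounted at the origin on the work surface. World frame = base frame: x ahead of the robot, y to its left, z up, the work surface at z = 0. Lengths are in m, angles in rad, forces in N, time in s.
With the tool pointing down it reaches from about 0.425 to 0.925 m from the base axis. Payload 6.8 kg.
Tool frame: the origin (TCP) lies at the very end of the fingers, on their centre line; the grasp point (between the pads) lies 19 mm behind it (r.tcp_to_grasp is the distance from the TCP to the grasp point, in m); z points along the fingers, y is the line along which they close (so a half turn about z gives the same grasp; the last joint's range is limited). The gripper opens to 85 mm and grips with 20 to 120 N. Pads are 22 mm wide; open, the fingers measure 114 mm over their backs; the gripper's body (76 mm by 85 mm) begins 54 mm behind the grasp point. The pads swing forward as they close: fully open they stand 13 mm farther back than shut.
Start: joints at [1.151, 0.477, 0.022, 1.555, -0.011, 1.109, -0.083], TCP at [0.207, -0.642, 0.21] pointing down, gripper open.
Joint ranges: [-2.96, 2.96], [-0.34, 2.1], [-1.41, 1.46], [0.24, 2.44], [-1.37, 4.51], [0.17, 1.92], [-2.96, 2.96]. Speed limits (rad/s): [2.39, 2.39, 3.14, 3.14, 3.14, 3.14, 3.14].

## Interface

Orientations are given as a rotation vector (axis times angle).
In Python, from bench import r gives the robot as it stands.
- The arm moves only by the tool step_arm, never from a script. Its argument "moves" is a list of rows, each a list of 7 numbers: the shift along the tool's x, y, z in mm, then the turn, a rotation vector about the tool's x, y, z in rad, then the finger opening in mm, from 0 to 85.4. A call has 1 to 8 rows; each row is the pose to reach, as a shift and turn from the pose commanded when the call began, along the tool's axes at that moment; what a row does not reach only later rows make up. A row lasts 1/10 s, in which the tool goes at most 50 mm and 8.59 degrees, less where a joint would pass 70% of its speed; a pose out of reach is approached as far as the arm can. A call with a gripper value outside its range is refused whole. The fingers move at their own pace and stop on an object; "grip_force" is the grip in N (left out, the last holds). Time passes only in rows, so rows that repeat a pose let the fingers close. It gives the time, the measured TCP pose, the force, the opening and the grip force at its end, in the units of the state.
- r.get_obs(): the state, without advancing time (a new reading comes with each control period).
- r.grab_frame(name): name is "scene" or "side" or "wrist"; returns a dict with "image" (400x640x3 uint8, red, green, blue), "depth" (400x640 float32, m along the optical axis (not along the pixel's ray), 0 where there is no reading), "mtx" (3x3 intrinsics, pixels), "rvec" (rotation vector, rad) and "tvec" (3), from world to camera coordinates, as OpenCV has them. Camera axes: x right, y down, z forward; pixel columns grow to the right and rows downward; lengths in m; the calibration is good to about 2 mm. A picture is of the moment at which its call begins.
- r.hand_in(): hands the job in; it is judged then, once.
The state is a dict: "clock": time; "joints": joint angles; "qvel": joint speeds; "tau": joint torques, N m; "tcp_pos": TCP position; "orientation": TCP orientation; "contact_force": force on the tool from outside, world axes, zero at the start; "moment": the same for the moment, N m; "grip_width": finger opening in m; "gripper_force": force on a finger pad.
Only numpy, scipy, OpenCV 4.12 (cv2) and the standard library are available. Lean on these libraries where they do the work, as an engineer would, in place of code of your own. Each camera call takes 0.05 s, during which the arm holds its last target. There are 200 camera calls.

## Task

Press the red thumb plate of the coin-cell feeder fully home once and let it spring back, so that a single cell comes out onto the deck. Then, without lifting it, slide that cell across the deck with the fingertips until it is fully home in the V of the cell checker, against both brass faces. Leave the other cells in the magazine and the board, bottle and screwdriver where they are.

Things in the scene. Friction and masses are not known exactly. Their poses are not given: they have to be found in the camera images.
- test_box: Orange bakelite test box, 260 x 360 mm (its x, y) and 40 mm high, fixed; its flat top is the deck, 40 mm above the table, on which the feeder and the checker are bolted and the cell slides. Origin: centre of its underside; z up. The feeder stands towards its -y end, the checker towards its +y end
- feeder: Fixed coin-cell feeder: clear square magazine, 33 x 33 mm, 40 mm high above the deck, on dark metal feet 10 mm high (57 mm over them, along y). Origin: on the deck, under the stack of cells; +x: the way cells come out, through a gate in the front wall (outer face at x = 16 mm); z up. A full press leaves the bottom cell free on the deck, its centre about 49 mm from the origin along +x
- slide (a joint): Travel of the feeder's slide with its red thumb plate, m: 0 at rest (out), 0.050 fully home (plate against its rubber bumper). A spring returns it: about 3 N to start, 8 to 9 N to hold home. When it returns, the next cell drops to the bottom; a second press would bring that one out
- thumb_face (a point): Middle of the outer face of the red thumb plate, the face to press, along the feeder's +x. Moves with the plate; at rest it is 82 mm behind the feeder's origin (x = -82 mm) and 28 mm above the deck. The plate is 36 mm wide, 8 mm thick and reaches from 10 to 45 mm above the deck; in front of it lie two slide guides 8 mm high
- cell: The lowest coin cell of the stack, the one that the press will bring out: steel disc 24.5 mm in diameter, 7.7 mm thick, 10 g. Origin: centre of its underside; z is its axis. It starts on the deck inside the magazine
- cell_2: Second coin cell, resting on the first in the magazine, same size and origin; must stay in the magazine
- cell_3: Third coin cell in the magazine, likewise
- cell_4: Top coin cell in the magazine, likewise
- checker: Fixed cell checker: a 90 degree V of two brass-faced jaws, 12 mm high, standing on the deck, and behind it a black meter box up to about 43 mm high that begins 35 mm behind the seat. +x is the direction in which a cell is pushed in, so the V opens to -x; z up. Its origin, on the deck, is the seat
- seat (a point): On the deck (a copper contact disc on a black inlay marks it): the centre of a cell that lies against both brass faces of the V. The brass faces end 21 mm to either side of it and 4 mm in front of it (jaw thickness beyond that 10 mm), so that fingertips behind a seated cell do not meet them
- board: Small green circuit board with a heat sink, 60 x 42 x 14 mm, loose on the deck on the near side of the checker; a bystander. Origin: centre of its underside
- cleaner: Amber bottle of contact cleaner with a white cap, 56 mm in diameter, 125 mm high, standing loose on the bench to the left or right of the box; a bystander. Origin: centre of its underside
- screwdriver: Screwdriver lying loose on the bench on the other side of the box; a bystander

How it is judged:
By the outcome, as a careful person would: the job done as asked, in the order asked, and still so for the second after the job is handed in, with the robot touching nothing.
It also fails if it takes over 64 s, if anything falls off the work surface, if the arm or the gripper's body presses on something with over 40 N, if the wrist force passes 120 N, or if a joint passes its speed limit or range.

## Working session

There is one attempt and no reset: what is moved stays moved. The work goes in short steps, Python scripts to look and compute and a tool call to move; the robot and the scene stay as the last step left them, time stands still between calls to the robot, and variables do not carry over. Pictures are saved under pics/ and viewed, at most 12 in all, crops included, and the job is handed in when it is done.

Besides the shell and the picture viewer there is one more tool, called after ">>>" by a JSON object that holds its "api" and its "payload", one argument or row to a line. step_arm: Moves the arm, as the interface text tells. Its arguments: {"type":"object","properties":{"moves":{"type":"array","items":{"type":"array","items":{"type":"number"}}},"grip_force":{"type":"number"}},"required":["moves"]}

```bash
mkdir -p pics
cat > h.py <<'E'
import numpy as np, cv2
from bench import r
def cam(n):
    f=r.grab_frame(n); R=cv2.Rodrigues(np.array(f["rvec"],float))[0]; t=np.array(f["tvec"],float).ravel()
    return f,R,t
def ray(f,R,t,u,v,z):
    d=R.T@np.linalg.solve(f["mtx"],[u,v,1.]); c=-R.T@t
    return c+d*(z-c[2])/d[2]
def cloud(f,R,t):
    v,u=np.mgrid[:400,:640]; D=f["depth"]
    p=np.stack([u*D,v*D,D],-1)@np.linalg.inv(f["mtx"]).T
    return (p-t)@R
def save(f,n): cv2.imwrite(f"pics/{n}.png",f["image"][...,::-1])
E
python3 - <<'E'
from h import *
for n in("scene","side"):
    f,R,t=cam(n); save(f,n+"0"); print(n,-R.T@t,R[2])
    np.savez(f"{n}0.npz",**f)
o=r.get_obs();print(o)
E
```

```text
scene [ 0.98234111 -0.72732445  0.75598299] [-0.39499853  0.65297953 -0.64621505]
side [0.30157261 0.6950726  0.91442587] [ 0.21539135 -0.60983702 -0.76269612]
{'clock': 0.1, 'joints': array([ 1.15087177,  0.47773973,  0.02234121,  1.55635589, -0.01151888,
        1.10933593, -0.08311685]), 'qvel': array([ 0.0001453 ,  0.00022627, -0.00161833, -0.0009349 ,  0.00171735,
        0.00082085,  0.00171158]), 'tau': array([ 4.97754081e-03, -5.97759247e+01,  1.61371663e+00, -2.81954598e+01,
        1.28316163e-02,  5.08621961e-03,  1.76457206e-06]), 'tcp_pos': array([ 0.20689883, -0.64189178,  0.20870661]), 'orientation': array([-3.10183713e+00, -4.87565293e-01,  5.84005426e-04]), 'contact_force': array([ 0.23134661, -0.3364152 ,  0.38613676]), 'moment': array([-0.01899705, -0.01033733,  0.00856108]), 'gripper_force': 0.0, 'grip_width': 0.08517646052040445}
```

View pics/scene0.png

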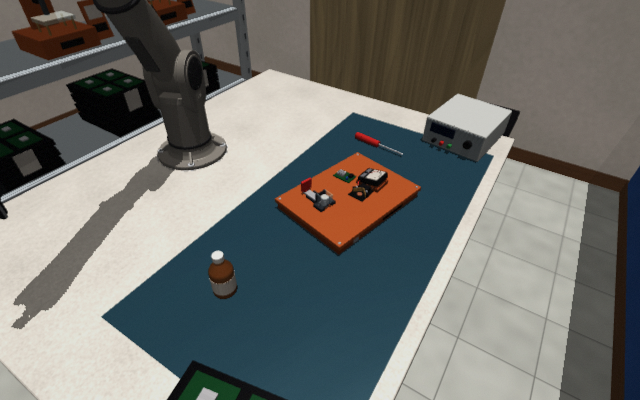

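View pics/side0.png

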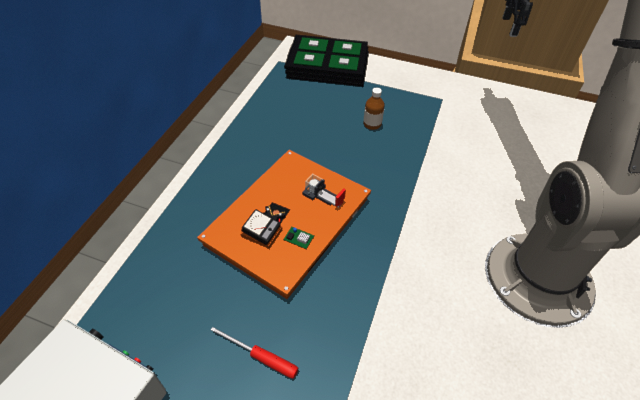

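The scene view shows the box around (350,200), the red plate at (307,186), the feeder at (323,200) and the checker at (370,180). In the side view the box is at (285,222), plate (340,198), checker seat about (277,212), meter (260,226) and board (299,238).

Run:
```python
from h import *
for n in("scene","side"):
    f=dict(np.load(n+"0.npz")); R=cv2.Rodrigues(f["rvec"])[0]; t=f["tvec"].ravel()
    P=cloud(f,R,t); hsv=cv2.cvtColor(f["image"],cv2.COLOR_RGB2HSV); H,S,V=cv2.split(hsv)
    org=(H>5)&(H<14)&(S>200)&(V>120)&(abs(P[...,2]-.04)<.012)&(f["depth"]>0)
    print(n,"orange",org.sum(),np.median(P[org][:,2]),cv2.minAreaRect((P[org][:,:2]*1000).astype(np.float32)))
    inb=(P[...,2]>.043)&(P[...,2]<.1)&(f["depth"]>0)
    c=P[org].mean(0); near=np.hypot(P[...,0]-c[0],P[...,1]-c[1])<.2
    red=((H<4)|(H>174))&(S>170)&inb&near
    q=P[red]; print("red",red.sum(),q.mean(0),q.min(0),q.max(0)); print(np.round(q[:40]*1000))
    wh=(V>150)&(S<60)&inb&near
    lab,k=cv2.connectedComponents(wh.astype(np.uint8))
    for i in range(1,lab): 
        m=k==i
        if m.sum()>6: print("white",m.sum(),np.round(P[m].mean(0)*1000),np.argwhere(m).mean(0)[::-1])
    u0,v0=(260,140) if n=="scene" else (190,140)
    cv2.imwrite(f"pics/{n}_c.png",cv2.resize(f["image"][v0:v0+120,u0:u0+180,::-1] if n=="scene" else f["image"][v0:v0+160,u0:u0+200,::-1],None,fx=3.75,fy=3.75,interpolation=cv2.INTER_CUBIC))
```

```text
scene orange 1045 0.041170016900003714 ((599.9130249023438, 57.4300537109375), (353.5646667480469, 258.3176574707031), 76.52177429199219)
red 111 [ 0.50038226 -0.00201757  0.07029023] [ 0.48261166 -0.02648522  0.04375867] [0.60855602 0.11599185 0.08751105]
[[491.   2.  86.]
 [492.   4.  85.]
 [495.   5.  86.]
 [489.  -6.  86.]
 [491.  -4.  86.]
 [492.  -0.  84.]
 [496.  -0.  86.]
 [496.   4.  84.]
 [486. -11.  85.]
 [490. -13.  88.]
 [491.  -9.  86.]
 [492.  -6.  84.]
 [494.  -3.  84.]
 [496.  -0.  82.]
 [496.   5.  79.]
 [598. 115.  52.]
 [603. 111.  57.]
 [606. 112.  57.]
 [485. -20.  86.]
 [486. -17.  85.]
 [489. -16.  85.]
 [492. -15.  86.]
 [492. -10.  83.]
 [493.  -6.  81.]
 [493.  -2.  79.]
 [495.   1.  78.]
 [495.   6.  74.]
 [602. 107.  56.]
 [601. 116.  49.]
 [484. -25.  86.]
 [486. -23.  85.]
 [490. -23.  87.]
 [491. -20.  86.]
 [491. -14.  81.]
 [490.  -8.  77.]
 [493.  -7.  78.]
 [495.  -4.  77.]
 [495.   1.  73.]
 [496.   4.  72.]
 [595. 115.  44.]]
white 100 [642. 137.  77.] [375.13 174.61]
white 43 [511. -14.  48.] [310.69767442 193.58139535]
white 30 [567. -31.  75.]
[... 623 characters left out ...]
]
 [483. -19.  73.]
 [493.   0.  85.]
 [490.   1.  87.]
 [489.  -3.  84.]
 [487.  -5.  83.]
 [485.  -7.  81.]
 [483.  -9.  80.]
 [495.   1.  82.]
 [492.   0.  82.]
 [491.  -2.  81.]
 [487.   2.  87.]
 [486.  -4.  80.]
 [485. -10.  74.]
 [483. -12.  73.]
 [495.   8.  86.]
 [493.   5.  84.]
 [491.   5.  84.]
 [489.   3.  83.]
 [487.  -0.  80.]
 [486.  -4.  77.]
 [485. -10.  70.]]
white 49 [566. -26.  72.] [313.36734694 182.14285714]
white 107 [523. -15.  47.] [327.85981308 196.54205607]
white 336 [641. 140.  75.] [256.82738095 221.89583333]
white 29 [607. 128.  68.] [273.03448276 224.24137931]
white 32 [610. 158.  68.] [266.125   233.59375]
white 62 [534. 125.  52.] [302.98387097 236.48387097]
```

View pics/side_c.png

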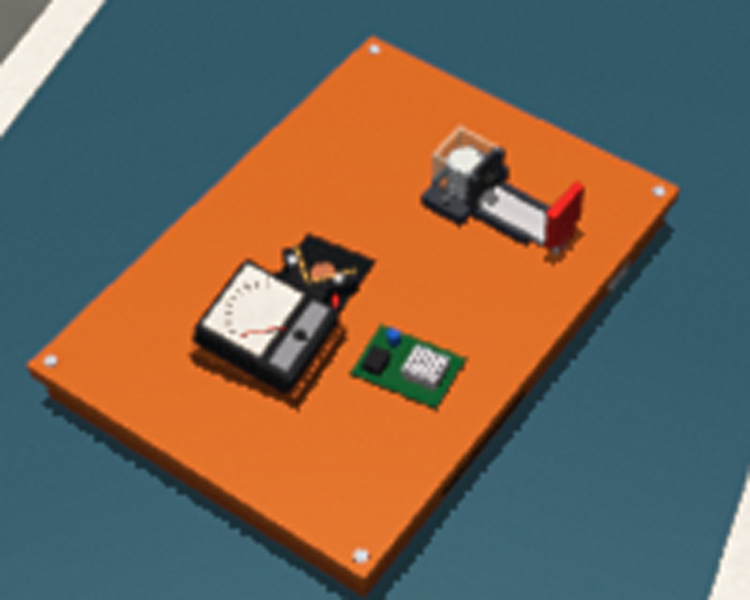

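>>> {"api": "step_arm", "payload": {
  "moves": [
    [520, -505, -160, 0, 0, 0.59, 0],
    [520, -505, -160, 0, 0, 0.59, 0],
    [520, -505, -160, 0, 0, 0.59, 0],
    [520, -505, -160, 0, 0, 0.59, 0],
    [520, -505, -160, 0, 0, 0.59, 0],
    [520, -505, -160, 0, 0, 0.59, 0],
    [520, -505, -160, 0, 0, 0.59, 0],
    [520, -505, -160, 0, 0, 0.59, 0]
  ],
  "grip_force": 40
}}

```text
clock: 0.9
tcp_pos: [0.3904, -0.296, 0.296]
orientation: [3.111, -0.436, -0.0]
contact_force: [1.0, -0.8, 0.8]
grip_width: -0.0001
gripper_force: 0.0
```

```bash
cat >> h.py <<'E'
def go(x,y,z,yaw_deg):
    "tool-axis shift (mm) and turn to reach world point with tool down, x axis at yaw"
    o=r.get_obs(); R=cv2.Rodrigues(o["orientation"])[0]
    a=np.deg2rad(yaw_deg); c,s=np.cos(a),np.sin(a)
    G=np.array([[c,s,0],[s,-c,0],[0,0,-1.]])
    d=R.T@(np.array([x,y,z])-o["tcp_pos"]*1000); w=cv2.Rodrigues(R.T@G)[0].ravel()
    print("go",np.round(d,1),np.round(w,3),"t",round(o["clock"],2),"at",np.round(o["tcp_pos"]*1000,1),"yaw",np.round(np.degrees(np.arctan2(R[1,0],R[0,0])),1),"F",np.round(o["contact_force"],1))
E
python3 -c "
from h import *
go(547,0,370,-16)"
```

```text
go [  69.3 -327.6  -74. ] [0.    0.    0.001] t 0.9 at [ 390.4 -296.   296. ] yaw -15.9 F [ 1.  -0.8  0.8]
```

>>> {"api": "step_arm", "payload": {
  "moves": [
    [70, -328, -74, 0, 0, 0, 0],
    [70, -328, -74, 0, 0, 0, 0],
    [70, -328, -74, 0, 0, 0, 0],
    [70, -328, -74, 0, 0, 0, 0],
    [70, -328, -74, 0, 0, 0, 0],
    [70, -328, -74, 0, 0, 0, 0],
    [70, -328, -74, 0, 0, 0, 0],
    [70, -328, -74, 0, 0, 0, 0]
  ]
}}

```text
clock: 1.7
tcp_pos: [0.5492, 0.0055, 0.3704]
orientation: [-3.11, 0.42, -0.002]
contact_force: [-0.6, -0.1, 0.4]
grip_width: 0.0003
gripper_force: 0.0
```

Run:
```python
from h import *
go(547,0,370,-16)
f,R,t=cam("wrist"); save(f,"w1"); np.savez("w1.npz",**f); print(-R.T@t,R)
```

```text
go [-0.7  5.9  0.4] [-0.004 -0.001  0.011] t 1.7 at [549.2   5.5 370.4] yaw -15.4 F [-0.6 -0.1  0.4]
[ 0.62507364 -0.01634137  0.53500817] [[-0.26446259 -0.96438005 -0.00553704]
 [-0.91772459  0.24989546  0.30876177]
 [-0.29638001  0.08673742 -0.95112329]]
```

View pics/w1.png

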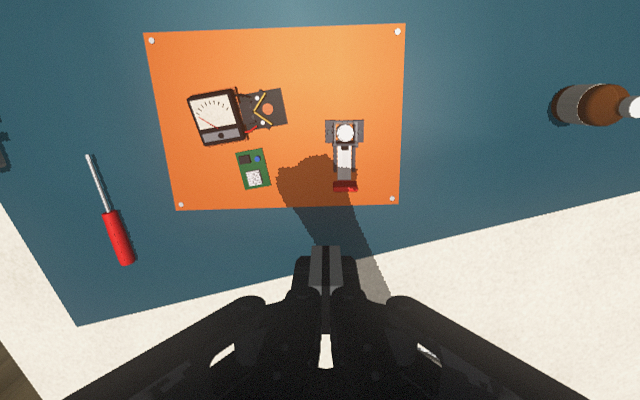

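The wrist view shows the copper seat at (267,108) with the V opening to the right, the feeder's top cell at (345,132), the red plate at (345,186), and the board at (253,168).

Run:
```python
from h import *
f=dict(np.load("w1.npz")); R=cv2.Rodrigues(f["rvec"])[0]; t=f["tvec"].ravel()
I=f["image"]; H,S,V=cv2.split(cv2.cvtColor(I,cv2.COLOR_RGB2HSV)); D=f["depth"]; P=cloud(f,R,t)*1000
v,u=np.mgrid[:400,:640]
def box(a,b,c,d): return (u>=a)&(u<=c)&(v>=b)&(v<=d)
def uv(m): return np.argwhere(m)[:,::-1].astype(np.float32)
def pr(n,p,z): print(n,np.round(p,1),np.round(ray(f,R,t,*p,z)*1000,1))
for q in [(151,40),(397,31),(181,205),(392,199)]: pr("screw",q,.042)
cop=box(258,98,278,118)&(H<14)&(S>90)&(V>120); print(cop.sum()); pr("seat",uv(cop).mean(0),.04)
red=box(325,170,365,200)&((H<5)|(H>174))&(S>150); r_=cv2.minAreaRect(uv(red)); print("red",red.sum(),r_)
q=P[red&(P[...,2]>82)]; print("plate top",q.mean(0),cv2.minAreaRect(q[:,:2].astype(np.float32)))
wh=box(330,118,360,146)&(V>190)&(S<50); (c,rad)=cv2.minEnclosingCircle(uv(wh)); print(rad,np.median(P[wh][:,2])); pr("topcell",c,.0708)
ink=box(245,85,292,135)&(V<90); 
yel=box(250,85,285,130)&(H>17)&(H<33)&(S>110)&(V>110)
a=uv(yel); W=np.array([ray(f,R,t,*p,.052)*1000 for p in a]); print("brass",len(a)); print(np.round(np.c_[a,W[:,:2]])[:60].tolist())
cv2.imwrite("pics/w1c.png",cv2.resize(I[75:205,180:370,::-1],None,fx=4.2,fy=4.2,interpolation=cv2.INTER_CUBIC))
```

```text
screw [151  40] [755.7 200.   42. ]
screw [397  31] [ 676.8 -129.1   42. ]
screw [181 205] [521.1 255.6  42. ]
screw [392 199] [442.1 -73.5  42. ]
110
seat [267.  108.5] [626.8  74.8  40. ]
red 208 ((345.0, 186.0), (10.0, 24.0), 90.0)
plate top [492.46511775  -6.2145148   89.17056545] ((554.1063842773438, -3.0452308654785156), (140.50181579589844, 33.34364318847656), 2.73867130279541)
12.003287315368652 71.51089061883432
topcell [343.5 135.9] [562.7 -23.2  70.8]
brass 102
[[264.0, 92.0, 649.0, 70.0], [265.0, 92.0, 649.0, 68.0], [263.0, 93.0, 648.0, 71.0], [264.0, 93.0, 648.0, 70.0], [265.0, 93.0, 648.0, 69.0], [263.0, 94.0, 647.0, 72.0], [264.0, 94.0, 647.0, 70.0], [265.0, 94.0, 646.0, 69.0], [262.0, 95.0, 646.0, 74.0], [263.0, 95.0, 646.0, 72.0], [264.0, 95.0, 645.0, 71.0], [262.0, 96.0, 645.0, 74.0], [263.0, 96.0, 644.0, 73.0], [261.0, 97.0, 644.0, 76.0], [262.0, 97.0, 644.0, 74.0], [263.0, 97.0, 643.0, 73.0], [260.0, 98.0, 643.0, 78.0], [261.0, 98.0, 643.0, 76.0], [262.0, 98.0, 642.0, 75.0], [260.0, 99.0, 642.0, 78.0], [261.0, 99.0, 641.0, 77.0], [259.0, 100.0, 641.0, 80.0], [260.
[... 396 characters left out ...]
.0], [258.0, 105.0, 635.0, 84.0], [255.0, 106.0, 635.0, 88.0], [256.0, 106.0, 634.0, 87.0], [257.0, 106.0, 634.0, 85.0], [255.0, 107.0, 633.0, 89.0], [256.0, 107.0, 633.0, 87.0], [257.0, 107.0, 633.0, 86.0], [254.0, 108.0, 632.0, 90.0], [255.0, 108.0, 632.0, 89.0], [256.0, 108.0, 632.0, 88.0], [254.0, 109.0, 631.0, 91.0], [255.0, 109.0, 631.0, 89.0], [253.0, 110.0, 630.0, 93.0], [254.0, 110.0, 630.0, 91.0], [255.0, 110.0, 629.0, 90.0], [254.0, 111.0, 628.0, 92.0], [254.0, 112.0, 627.0, 92.0], [255.0, 112.0, 627.0, 91.0], [256.0, 112.0, 626.0, 89.0], [254.0, 113.0, 626.0, 93.0], [255.0, 113.0, 625.0, 91.0], [256.0, 113.0, 625.0, 90.0], [257.0, 113.0, 625.0, 89.0], [256.0, 114.0, 624.0, 90.0]]
```

View pics/w1c.png

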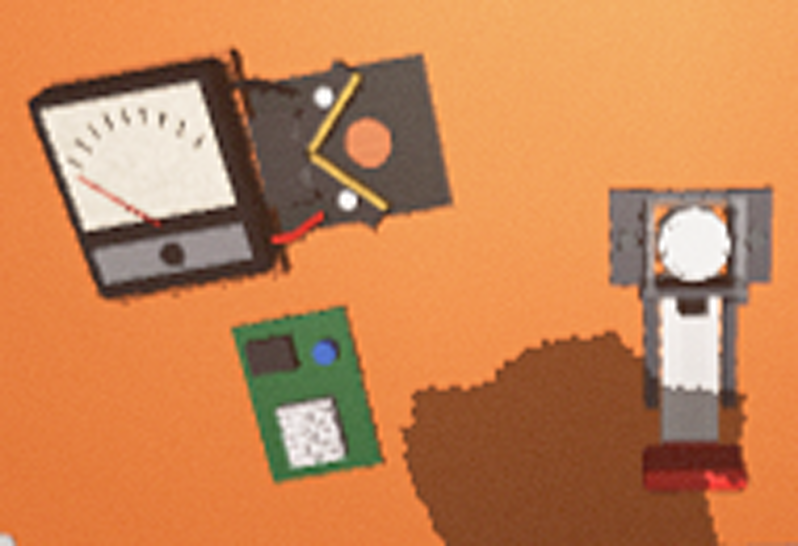

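Run:
```python
from h import *
f=dict(np.load("w1.npz")); R=cv2.Rodrigues(f["rvec"])[0]; t=f["tvec"].ravel()
def W(cu,cv_,z): return ray(f,R,t,180+(cu-1.6)/4.2,75+(cv_-1.6)/4.2,z)[:2]*1000
ang=lambda d: np.round(np.degrees(np.arctan2(d[1],d[0])),1)
a,b,c=W(357,77,.052),W(385,207,.052),W(313,153,.052); m=(a+b)/2
ax=ang([-(a-b)[1],(a-b)[0]]) ; print("ends",a,b,"apex",c,"axis from ends",ax,"faces",ang(c-a),ang(c-b),"mid->apex",ang(c-m),np.linalg.norm(c-m),np.linalg.norm(a-b))
for k in (0,):
  e=np.array([np.cos(np.radians(ax)),np.sin(np.radians(ax))]); print("seat",c-17.3*e,m+4*e,W(368,142,.04))
tc=W(694,243,.0708); pl=W(696,478,.085); print("cell",tc,"plate top",pl,ang(tc-pl),np.linalg.norm(tc-pl))
print("feet edge yaw",ang(W(610,189,.05)-W(771,187,.05))-90,"plate edge",ang(W(652,488,.085)-W(747,488,.085))-90)
go(547,0,370,-16)
```

```text
ends [647.78701629  69.13792439] [604.57107583  73.4861609 ] apex [628.28251727  91.59395994] axis from ends 84.3 faces 131.0 37.4 mid->apex 84.1 20.39070279069664 43.434141763899255
seat [626.5642856   74.37949858] [626.57632506  75.29226493] [626.79688934  74.47131154]
cell [566.79356167 -26.23381625] plate top [491.37033027  -6.99806904] -14.3 77.83750898995895
feet edge yaw -14.599999999999994 plate edge -15.200000000000003
go [-0.6  2.  -0.4] [-0.001  0.     0.007] t 1.75 at [548.1   1.7 369.6] yaw -15.6 F [-0.5 -0.7 -0. ]
```

```bash
python3 -c "
from h import *
go(462.4,1.2,110,-14.7)"
```

```text
go [-82.3  23.9 259.6] [-0.001  0.    -0.016] t 1.75 at [548.1   1.7 369.6] yaw -15.6 F [-0.5 -0.7 -0. ]
```

>>> {"api": "step_arm", "payload": {
  "moves": [
    [-82, 24, 80, 0, 0, -0.016, 0],
    [-82, 24, 80, 0, 0, -0.016, 0],
    [-82, 24, 220, 0, 0, -0.016, 0],
    [-82, 24, 259, 0, 0, -0.016, 0],
    [-82, 24, 259, 0, 0, -0.016, 0],
    [-82, 24, 259, 0, 0, -0.016, 0],
    [-82, 24, 259, 0, 0, -0.016, 0],
    [-82, 24, 259, 0, 0, -0.016, 0]
  ]
}}

```text
clock: 2.55
tcp_pos: [0.4618, -0.0032, 0.1111]
orientation: [3.114, -0.412, -0.002]
contact_force: [0.1, 0.2, -0.6]
grip_width: -0.0002
gripper_force: 0.0
```

```bash
python3 -c "
from h import *
go(462.4,1.2,60,-14.7)"
```

```text
go [-0.5 -4.5 51.1] [ 0.001  0.001 -0.007] t 2.55 at [461.8  -3.2 111.1] yaw -15.1 F [ 0.1  0.2 -0.6]
```

>>> {"api": "step_arm", "payload": {
  "moves": [
    [0, -4, 25, 0, 0, -0.007, 0],
    [0, -4, 51, 0, 0, -0.007, 0],
    [0, -4, 51, 0, 0, -0.007, 0],
    [0, -4, 51, 0, 0, -0.007, 0],
    [0, -4, 51, 0, 0, -0.007, 0]
  ]
}}

```text
clock: 3.05
tcp_pos: [0.4649, 0.0014, 0.0619]
orientation: [-3.116, 0.401, -0.006]
contact_force: [0.1, -0.1, 0.1]
grip_width: -0.0005
gripper_force: 0.0
```

```bash
python3 -c "
from h import *
go(462.4,1.2,60,-14.7)
f,R,t=cam('wrist');save(f,'w2')"
```

```text
go [-2.4  0.8  1.9] [-0.001 -0.004  0.001] t 3.05 at [464.9   1.4  61.9] yaw -14.7 F [ 0.1 -0.1  0.1]
```

View pics/w2.png

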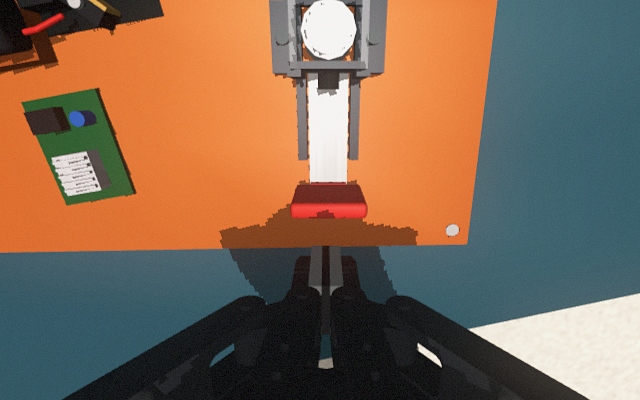

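The plate (centre u≈329) lines up with the shut fingers (u≈326), with the magazine straight ahead at (328,30). Ready to press.

>>> {"api": "step_arm", "payload": {
  "moves": [
    [7, 0, 1, 0, 0, 0, 0],
    [14, 0, 1, 0, 0, 0, 0],
    [21, 0, 1, 0, 0, 0, 0],
    [28, 0, 1, 0, 0, 0, 0],
    [35, 0, 1, 0, 0, 0, 0],
    [42, 0, 1, 0, 0, 0, 0],
    [49, 0, 1, 0, 0, 0, 0],
    [54, 0, 1, 0, 0, 0, 0]
  ]
}}

```text
clock: 3.9
tcp_pos: [0.514, -0.0119, 0.0583]
orientation: [3.116, -0.399, -0.006]
contact_force: [-7.8, 1.2, 5.1]
grip_width: 0.0
gripper_force: 3.9
```

```bash
python3 -c "
from h import *
go(527,-15,60,-14.7)"
```

```text
go [13.3 -0.3 -1.8] [0.001 0.004 0.002] t 3.9 at [514.  -11.9  58.3] yaw -14.6 F [-7.8  1.2  5.1]
```

>>> {"api": "step_arm", "payload": {
  "moves": [
    [4, 0, -1, 0, 0, 0, 0],
    [8, 0, -1, 0, 0, 0, 0],
    [11, 0, -1, 0, 0, 0, 0],
    [13, 0, -1, 0, 0, 0, 0],
    [13, 0, -1, 0, 0, 0, 0]
  ]
}}

```text
clock: 4.4
tcp_pos: [0.5248, -0.0148, 0.0585]
orientation: [3.116, -0.399, -0.011]
contact_force: [-8.9, 3.1, 2.9]
grip_width: -0.0001
gripper_force: 4.4
```

>>> {"api": "step_arm", "payload": {
  "moves": [
    [1, 0, 0, 0, 0, 0, 0],
    [2, 0, 0, 0, 0, 0, 0],
    [3, 0, 0, 0, 0, 0, 0],
    [3, 0, 0, 0, 0, 0, 0]
  ]
}}

```text
clock: 4.8
tcp_pos: [0.5249, -0.0149, 0.0582]
orientation: [3.115, -0.398, -0.019]
contact_force: [-16.3, 4.9, 9.7]
grip_width: -0.0
gripper_force: 8.4
```

Force rises with no further travel, so the plate is home at the expected place. Releasing.

>>> {"api": "step_arm", "payload": {
  "moves": [
    [-8, 0, 0, 0, 0, 0, 0],
    [-18, 0, 0, 0, 0, 0, 0],
    [-30, 0, 0, 0, 0, 0, 0],
    [-42, 0, 0, 0, 0, 0, 0],
    [-54, 0, 0, 0, 0, 0, 0],
    [-66, 0, 0, 0, 0, 0, 0],
    [-75, 0, 0, 0, 0, 0, 0],
    [-75, 0, 0, 0, 0, 0, 0]
  ]
}}

```text
clock: 5.6
tcp_pos: [0.458, 0.0029, 0.0602]
orientation: [3.116, -0.399, 0.002]
contact_force: [0.7, -0.2, 0.0]
grip_width: 0.0003
gripper_force: 0.0
```

```bash
python3 -c "
from h import *
go(490,-20,260,60)
f,R,t=cam('wrist');save(f,'w3')"
```

```text
go [  37.    14.  -199.8] [ 1.000e-03 -1.000e-03 -1.302e+00] t 5.6 at [458.    2.9  60.2] yaw -14.6 F [ 0.7 -0.2  0. ]
```

View pics/w3.png

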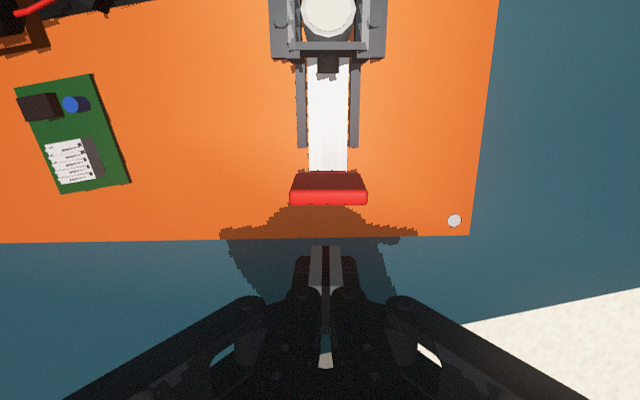

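The plate (329,190) is back at its rest place and the fingers are clear of it. Rise, turn and move to the cell's far side.

>>> {"api": "step_arm", "payload": {
  "moves": [
    [0, 0, -50, 0, 0, 0, 10],
    [0, 0, -100, 0, 0, -0.1, 10],
    [0, 0, -150, 0, 0, -0.25, 10],
    [0, 0, -190, 0, 0, -0.4, 10],
    [40, 20, -190, 0, 0, -0.55, 10],
    [80, 30, -190, 0, 0, -0.7, 10],
    [110, 40, -190, 0, 0, -0.85, 10],
    [140, 45, -190, 0, 0, -1.0, 10]
  ]
}}

```text
clock: 6.45
tcp_pos: [0.5842, -0.0784, 0.2501]
orientation: [2.923, 1.148, 0.002]
contact_force: [0.2, 1.2, -0.9]
grip_width: 0.0103
gripper_force: 0.0
```

```bash
python3 -c "
from h import *
go(605,-95,210,84)"
```

```text
go [ 3.9 26.2 40.2] [ 0.002 -0.    -0.717] t 6.45 at [584.2 -78.4 250.1] yaw 42.9 F [ 0.2  1.2 -0.9]
```

>>> {"api": "step_arm", "payload": {
  "moves": [
    [4, 26, 40, 0, 0, -0.15, 10],
    [4, 26, 40, 0, 0, -0.3, 10],
    [4, 26, 40, 0, 0, -0.45, 10],
    [4, 26, 40, 0, 0, -0.6, 10],
    [4, 26, 40, 0, 0, -0.717, 10],
    [4, 26, 40, 0, 0, -0.717, 10],
    [4, 26, 40, 0, 0, -0.717, 10]
  ]
}}

```text
clock: 7.15
tcp_pos: [0.6034, -0.093, 0.2098]
orientation: [2.343, 2.092, 0.001]
contact_force: [0.1, 0.6, -0.2]
grip_width: 0.01
gripper_force: 0.0
```

Run:
```python
from h import *
go(610,-82,60,84)
f,R,t=cam('wrist');save(f,'w4');np.savez('w4.npz',**f)
V=f["image"].min(2)>130; P=cloud(f,R,t)*1000
n,k,st,c=cv2.connectedComponentsWithStats(V.astype(np.uint8))
for i in range(1,n):
    if st[i,4]>60: print(st[i],np.round(c[i]),np.round(np.median(P[k==i],0)),np.round(ray(f,R,t,*c[i],.0477)*1000,1))
```

```text
go [ 11.6   5.3 149.8] [ 0.001 -0.    -0.008] t 7.15 at [603.4 -93.  209.8] yaw 83.5 F [ 0.1  0.6 -0.2]
[   0    0   84  168 9537] [31. 90.] [296.  19.   0.] [333.8  19.2  47.7]
[  560     0    80   394 11791] [602. 185.] [ 928. -148.    0.] [ 888.5 -137.8   47.7]
[203  89  55  25 887] [224. 101.] [512. -11.  47.] [514.6 -10.8  47.7]
[318 106  25  25 493] [330. 118.] [614. -38.  48.] [614.  -38.2  47.7]
[    0   218   151   182 21128] [ 64. 311.] [ 225. -257.   -0.] [ 275.9 -224.1   47.7]
```

View pics/w4.png

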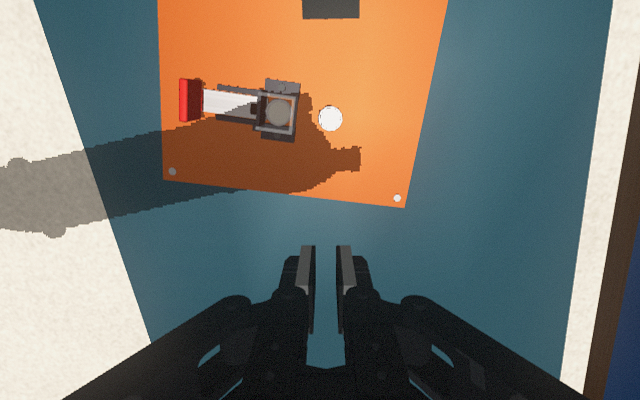

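Run:
```python
from h import *
f=dict(np.load("w4.npz")); R=cv2.Rodrigues(f["rvec"])[0]; t=f["tvec"].ravel(); P=cloud(f,R,t)*1000
o=r.get_obs(); T=cv2.Rodrigues(o["orientation"])[0]; Q=(P-o["tcp_pos"]*1000)@T
m=(f["depth"]>0)&(abs(Q[...,0])<60)&(abs(Q[...,1])<80)&(Q[...,2]>-130)&(Q[...,2]<15)
q=Q[m]
for z in range(-100,10,6):
    s=q[(q[:,2]>=z)&(q[:,2]<z+6)]
    if len(s): print(z,len(s),"x",np.round([s[:,0].min(),s[:,0].max()]),"y",np.round([s[:,1].min(),s[:,1].max()]), "gap",np.round([s[s[:,1]<0][:,1].max() if (s[:,1]<0).any() else 0, s[s[:,1]>0][:,1].min() if (s[:,1]>0).any() else 0]))
```

```text
-100 6259 x [-4. 18.] y [-57.  57.] gap [-0.  0.]
-94 4679 x [-11.  18.] y [-54.  53.] gap [-7.  7.]
-88 3401 x [-14.  17.] y [-49.  49.] gap [-7.  7.]
-82 5704 x [-13.  14.] y [-45.  44.] gap [-7.  7.]
-76 2687 x [-12.  14.] y [-41.  40.] gap [-7.  7.]
-70 1589 x [-8. 14.] y [-38.  36.] gap [-7.  6.]
-64 844 x [-11.  13.] y [-24.  24.] gap [-5.  5.]
-58 453 x [-11.  11.] y [-19.  18.] gap [-5.  5.]
-52 532 x [-9. 12.] y [-19.  18.] gap [-5.  5.]
-46 513 x [-12.  11.] y [-19.  19.] gap [-5.  5.]
-40 441 x [ 4. 12.] y [-19.  18.] gap [-5.  5.]
-34 361 x [-11.  12.] y [-19.  18.] gap [-5.  5.]
-28 114 x [-3. 11.] y [-14.  14.] gap [-5.  5.]
```

>>> {"api": "step_arm", "payload": {
  "moves": [
    [11, 5, 50, 0, 0, -0.008, 10],
    [11, 5, 100, 0, 0, -0.008, 10],
    [11, 5, 140, 0, 0, -0.008, 10],
    [11, 5, 155, 0, 0, -0.008, 10],
    [11, 5, 160, 0, 0, -0.008, 10],
    [11, 5, 160, 0, 0, -0.008, 10],
    [11, 5, 160, 0, 0, -0.008, 10]
  ]
}}

```text
clock: 7.9
tcp_pos: [0.6109, -0.0822, 0.052]
orientation: [2.329, 2.104, 0.004]
contact_force: [-0.2, -0.9, 0.2]
grip_width: 0.0098
gripper_force: 0.0
```

```bash
python3 -c "
from h import *
go(609.3,-80,43,84)"
```

```text
go [ 2.1 -1.9  9. ] [0.004 0.    0.003] t 7.9 at [610.9 -82.2  52. ] yaw 84.2 F [-0.2 -0.9  0.2]
```

>>> {"api": "step_arm", "payload": {
  "moves": [
    [1, -2, 4, 0, 0, 0.003, 10],
    [2, -2, 7, 0, 0, 0.003, 10],
    [2, -2, 9, 0, 0, 0.003, 10],
    [2, -2, 9, 0, 0, 0.003, 10],
    [2, -2, 9, 0, 0, 0.003, 10]
  ]
}}

```text
clock: 8.4
tcp_pos: [0.6072, -0.08, 0.0407]
orientation: [-2.334, -2.103, 0.0]
contact_force: [-0.9, 0.5, 0.6]
grip_width: 0.0102
gripper_force: 0.0
```

```bash
python3 -c "
from h import *
go(609.3,-80,43,84)"
```

```text
go [ 0.2  2.1 -2.3] [-0.     0.     0.001] t 8.4 at [607.2 -80.   40.7] yaw 84.0 F [-0.9  0.5  0.6]
```

>>> {"api": "step_arm", "payload": {
  "moves": [
    [2, 2, -2, 0, 0, 0, 10],
    [6, 2, -2, 0, 0, 0, 10],
    [10, 2, -2, 0, 0, 0, 10],
    [14, 2, -2, 0, 0, 0, 10],
    [17, 2, -2, 0, 0, 0, 10],
    [17, 2, -2, 0, 0, 0, 10]
  ]
}}

```text
clock: 9.0
tcp_pos: [0.611, -0.0624, 0.0427]
orientation: [-2.333, -2.104, -0.0]
contact_force: [0.6, -0.4, -0.6]
grip_width: 0.0096
gripper_force: 0.0
```

Run:
```python
from h import *
cat=lambda f:0
f,R,t=cam('wrist');go(611.2,-63,43,84)
P=cloud(f,R,t)*1000;f2=f["image"]
cv2.imwrite('pics/w5.png',f2[...,::-1])
go(611.2,-63,43,84)
```

```text
go [-0.1  0.2 -0.3] [-0.    -0.     0.001] t 9.05 at [611.  -62.9  42.7] yaw 84.1 F [-1.1  0.1 -0.7]
go [-0.1  0.2 -0.3] [-0.    -0.     0.001] t 9.05 at [611.  -62.9  42.7] yaw 84.1 F [-1.1  0.1 -0.7]
```

View pics/w5.png

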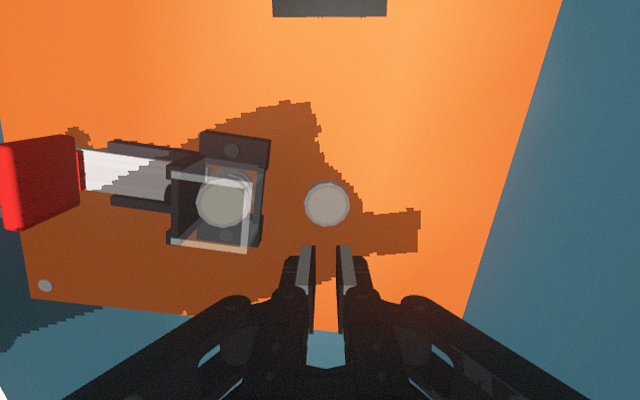

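Run:
```python
from h import *
f,R,t=cam('wrist');o=r.get_obs();T=cv2.Rodrigues(o["orientation"])[0]
pts=np.array([[x,5,z] for x in(-11,0,11) for z in (0,-10,-20,-30)],float)
p=cv2.projectPoints(pts/1000@T.T+o["tcp_pos"],f["rvec"],f["tvec"],f["mtx"],None)[0][:,0]
print(np.c_[pts,p.round()])
P=cloud(f,R,t)*1000; Q=(P-o["tcp_pos"]*1000)@T
for v in range(232,275,4): print(v,np.round(Q[v,[305,308,312,341,344,348]]).tolist())
```

```text
[[-11.   5.   0. 335. 261.]
 [-11.   5. -10. 335. 270.]
 [-11.   5. -20. 336. 280.]
 [-11.   5. -30. 336. 291.]
 [  0.   5.   0. 335. 243.]
 [  0.   5. -10. 335. 251.]
 [  0.   5. -20. 336. 261.]
 [  0.   5. -30. 337. 271.]
 [ 11.   5.   0. 335. 225.]
 [ 11.   5. -10. 336. 232.]
 [ 11.   5. -20. 336. 241.]
 [ 11.   5. -30. 337. 250.]]
232 [[6.0, -12.0, 2.0], [5.0, -10.0, 3.0], [5.0, -8.0, 3.0], [5.0, 8.0, 3.0], [6.0, 10.0, 2.0], [6.0, 12.0, 1.0]]
236 [[3.0, -12.0, 2.0], [3.0, -10.0, 3.0], [3.0, -8.0, 3.0], [3.0, 9.0, 3.0], [3.0, 10.0, 2.0], [3.0, 12.0, 3.0]]
240 [[1.0, -12.0, 3.0], [-0.0, -10.0, 4.0], [1.0, -8.0, 3.0], [1.0, 9.0, 3.0], [1.0, 10.0, 3.0], [0.0, 13.0, 3.0]]
244 [[-2.0, -12.0, 2.0], [-2.0, -10.0, 2.0], [-2.0, -8.0, 2.0], [-2.0, 9.0, 2.0], [-2.0, 10.0, 3.0], [-2.0, 13.0, 3.0]]
248 [[11.0, -10.0, -28.0], [11.0, -8.0, -28.0], [11.0, -6.0, -29.0], [11.0, 7.0, -29.0], [11.0, 8.0, -28.0], [12.0, 10.0, -29.0]]
252 [[11.0, -10.0, -32.0], [11.0, -8.0, -32.0], [11.0, -6.0, -32.0], [12.0, 7.0, -33.0], [11.0, 8.0, -33.0], [11.0, 10.0, -32.0]]
256 [[11.0, -9.0, -35.0], [11.0, -8.0, -36.0], [11.0, -6.0, -36.0], [11.0, 7.0, -36.0], [11.0, 8.0, -36.0], [11.0, 10.0, -35.0]]
260 [[11.0, -9.0, -40.0], [11.0, -8.0, -39.0], [11.0, -6.0, -39.0], [11.0, 6.0, -40.0], [11.0, 8.0, -39.0], [11.0, 9.0, -39.0]]
264 [[12.0, -9.0, -44.0], [11.0, -8.0, -44.0], [11.0, -6.0, -43.0], [11.0, 6.0, -42.0], [11.0, 7.0, -43.0], [12.0, 9.0, -44.0]]
268 [[11.0, -9.0, -47.0], [11.0, -7.0, -46.0], [11.0, -6.0, -46.0], [12.0, 6.0, -47.0], [11.0, 7.0, -47.0], [11.0, 9.0, -46.0]]
272 [[11.0, -8.0, -50.0], [10.0, -7.0, -48.0], [12.0, -6.0, -50.0], [11.0, 6.0, -50.0], [11.0, 7.0, -50.0], [11.0, 9.0, -49.0]]
```

Run:
```python
from h import *
ims=[]
for n,(zx) in (("scene",8),("side",8)):
    f,R,t=cam(n);o=r.get_obs();T=cv2.Rodrigues(o["orientation"])[0]
    P=cloud(f,R,t)*1000; Q=(P-o["tcp_pos"]*1000)@T
    m=(f["depth"]>0)&(abs(Q[...,0])<14)&(abs(Q[...,1])<24)&(Q[...,2]>-70)&(Q[...,2]<-3)
    q=Q[m]; print(n,len(q))
    for z in range(-60,0,5):
        s=q[(q[:,2]>=z)&(q[:,2]<z+5)]
        if len(s): print(z,len(s),np.round([*s.min(0)[:2],*s.max(0)[:2]]))
    p=cv2.projectPoints(np.array([o["tcp_pos"]]),f["rvec"],f["tvec"],f["mtx"],None)[0].ravel(); print(p)
    u,v=p.round().astype(int); ims.append(cv2.resize(f["image"][v-30:v+20,u-25:u+25,::-1],None,fx=8,fy=8,interpolation=cv2.INTER_CUBIC))
cv2.imwrite("pics/tips.png",np.hstack(ims))
```

```text
scene 164
-60 19 [-12. -12.   3.  18.]
-55 22 [-13. -19.   4.  18.]
-50 23 [-14. -18.   4.  19.]
-45 18 [-13. -16.   4.  18.]
-40 21 [-11. -17.   5.  19.]
-35 15 [-12. -12.   0.  17.]
-30 12 [-12. -18.  -1.  12.]
-25 3 [ -9. -12.   1.  11.]
-10 1 [13.  3. 13.  3.]
-5 1 [13. -0. 13. -0.]
[331.18644858 217.45076207]
side 185
-60 17 [ -6. -17.  11.   9.]
-55 18 [ -7. -19.  13.  17.]
-50 24 [ -8. -20.  12.  17.]
-45 21 [ -9. -21.  12.  18.]
-40 22 [ -9. -20.  11.  18.]
-35 22 [ -8. -20.  13.  18.]
-30 16 [ -9. -17.  12.  14.]
-25 4 [-8.  4.  3.  5.]
-5 1 [13. -4. 13. -4.]
[302.14467032 175.00096335]
```

View pics/tips.png

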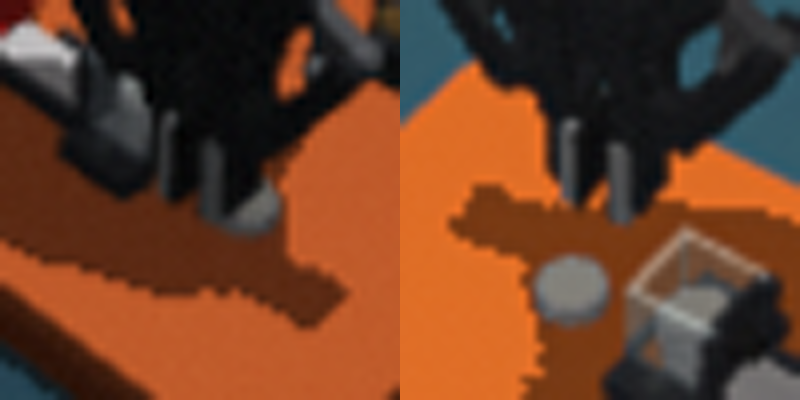

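The views show the fingers really end about 25 mm above the reported TCP: the cell at (255,210) left and (572,290) right lies below and in front of the tips. I'll back off a little and go down further, feeling for the deck.

>>> {"api": "step_arm", "payload": {
  "moves": [
    [-8, 0, 0, 0, 0, 0, 10],
    [-8, 0, 6, 0, 0, 0, 10],
    [-8, 0, 12, 0, 0, 0, 10],
    [-8, 0, 16, 0, 0, 0, 10],
    [-8, 0, 18, 0, 0, 0, 10],
    [-8, 0, 19, 0, 0, 0, 10],
    [-8, 0, 20, 0, 0, 0, 10],
    [-8, 0, 20, 0, 0, 0, 10]
  ]
}}

```text
clock: 10.0
tcp_pos: [0.6102, -0.0711, 0.0227]
orientation: [2.334, 2.103, 0.0]
contact_force: [0.2, 0.3, -0.0]
grip_width: 0.01
gripper_force: 0.0
```

>>> {"api": "step_arm", "payload": {
  "moves": [
    [0, 0, 1, 0, 0, 0, 10],
    [0, 0, 2, 0, 0, 0, 10],
    [0, 0, 2, 0, 0, 0, 10]
  ]
}}

```text
clock: 10.3
tcp_pos: [0.6101, -0.0713, 0.0206]
orientation: [-2.334, -2.103, 0.0]
contact_force: [-0.2, 0.4, 0.1]
grip_width: 0.0099
gripper_force: 0.0
```

>>> {"api": "step_arm", "payload": {
  "moves": [
    [0, 0, 1, 0, 0, 0, 10],
    [0, 0, 1.5, 0, 0, 0, 10],
    [0, 0, 1.5, 0, 0, 0, 10]
  ]
}}

```text
clock: 10.6
tcp_pos: [0.6101, -0.0713, 0.0191]
orientation: [-2.334, -2.103, 0.0]
contact_force: [-0.2, -0.0, 0.2]
grip_width: 0.0101
gripper_force: 0.0
```

Run:
```python
from h import *
print(r.tcp_to_grasp)
f,R,t=cam('wrist');go(611,-63,43,84);o=r.get_obs();T=cv2.Rodrigues(o["orientation"])[0]
Q=(cloud(f,R,t)*1000-o["tcp_pos"]*1000)@T
for v in range(236,256,2): print(v,np.round(Q[v,[308,312,341,344]]).tolist())
```

```text
0.0187
go [  8.3  -0.  -23.8] [-0.     0.     0.001] t 10.65 at [610.1 -71.3  19.2] yaw 84.0 F [-0.6 -0.8  1. ]
236 [[14.0, -9.0, -21.0], [14.0, -7.0, -21.0], [14.0, 7.0, -22.0], [13.0, 9.0, -20.0]]
238 [[12.0, -9.0, -21.0], [13.0, -7.0, -22.0], [13.0, 7.0, -21.0], [12.0, 9.0, -21.0]]
240 [[12.0, -9.0, -21.0], [12.0, -7.0, -22.0], [11.0, 7.0, -20.0], [11.0, 9.0, -20.0]]
242 [[10.0, -9.0, -21.0], [10.0, -7.0, -21.0], [10.0, 7.0, -21.0], [10.0, 9.0, -21.0]]
244 [[9.0, -9.0, -21.0], [9.0, -7.0, -20.0], [9.0, 7.0, -21.0], [9.0, 9.0, -21.0]]
246 [[10.0, -9.0, -26.0], [11.0, -7.0, -26.0], [11.0, 7.0, -26.0], [10.0, 8.0, -25.0]]
248 [[10.0, -8.0, -27.0], [10.0, -7.0, -27.0], [10.0, 7.0, -27.0], [11.0, 8.0, -30.0]]
250 [[11.0, -8.0, -30.0], [10.0, -7.0, -28.0], [10.0, 7.0, -30.0], [10.0, 8.0, -29.0]]
252 [[11.0, -8.0, -33.0], [11.0, -6.0, -33.0], [11.0, 7.0, -32.0], [11.0, 8.0, -33.0]]
254 [[11.0, -8.0, -34.0], [11.0, -6.0, -34.0], [11.0, 7.0, -34.0], [11.0, 8.0, -34.0]]
```

Tips now sit about 3.5 mm above the deck. Start sliding.

>>> {"api": "step_arm", "payload": {
  "moves": [
    [5, 0, 0, 0, 0, 0, 10],
    [12, 0, 0, 0, 0, 0, 10],
    [20, 0.2, 0, 0, 0, 0, 10],
    [28, 0.2, 0, 0, 0, 0, 10],
    [36, 0.4, 0, 0, 0, 0, 10],
    [42, 0.4, 0, 0, 0, 0, 10],
    [46, 0.4, 0, 0, 0, 0, 10],
    [48, 0.4, 0, 0, 0, 0, 10]
  ]
}}

```text
clock: 11.45
tcp_pos: [0.6156, -0.0229, 0.0192]
orientation: [-2.333, -2.104, -0.0]
contact_force: [-1.1, 0.4, -0.1]
grip_width: 0.0103
gripper_force: 0.0
```

```bash
cat > cellpos.py <<'E'
from h import *
f,R,t=cam('wrist');go(624.3,52.7,19,84);o=r.get_obs();T=cv2.Rodrigues(o["orientation"])[0]
P=cloud(f,R,t)*1000;I=f["image"].astype(int);Q=(P-o["tcp_pos"]*1000)@T
m=(abs(P[...,2]-47.7)<3)&(I.max(2)-I.min(2)<40)&(I.max(2)>70)&(abs(Q[...,0]-23)<16)&(abs(Q[...,1])<25)
m=cv2.morphologyEx(m.astype(np.uint8),cv2.MORPH_OPEN,np.ones((3,3)))
n,k,st,c=cv2.connectedComponentsWithStats(m)
i=1+np.argmax(st[1:,4]); (cc,rad)=cv2.minEnclosingCircle(np.argwhere(k==i)[:,::-1].astype(np.float32))
w=ray(f,R,t,*cc,.0477)*1000; print(st[i],rad,"cell",w.round(1),"in tool",((w-o["tcp_pos"]*1000)@T).round(1))
a=np.radians(84);d=w[:2]-[626.6,74.8];print("to seat: along",-(d@[np.cos(a),np.sin(a)]).round(1),"lateral(left)",(d@[-np.sin(a),np.cos(a)]).round(1))
import sys
if len(sys.argv)>1: save(f,sys.argv[1])
E
python3 cellpos.py
```

```text
go [76.1  0.8  0.2] [ 0.    -0.     0.001] t 11.5 at [615.6 -22.9  19.2] yaw 84.1 F [-0.1  0.5 -0.7]
[ 299  199   53   53 2120] 30.869239807128906 cell [616.2  -2.   47.7] in tool [ 20.8  -1.5 -28.5]
to seat: along 77.5 lateral(left) 2.3
```

>>> {"api": "step_arm", "payload": {
  "moves": [
    [4, 0, 0, 0, 0, 0, 10],
    [11, 0, 0, 0, 0, 0, 10],
    [19, 0.2, 0, 0, 0, 0, 10],
    [27, 0.4, 0, 0, 0, 0, 10],
    [35, 0.4, 0, 0, 0, 0, 10],
    [42, 0.6, 0, 0, 0, 0, 10],
    [47, 0.6, 0, 0, 0, 0, 10],
    [50, 0.6, 0, 0, 0, 0, 10]
  ]
}}

```text
clock: 12.3
tcp_pos: [0.6214, 0.0269, 0.0192]
orientation: [-2.333, -2.104, -0.0]
contact_force: [0.7, -0.0, 0.1]
grip_width: 0.01
gripper_force: 0.0
```

```bash
sed -i 's/(cc,rad)=.*/q=np.argwhere(k==i)[:,::-1];hu=cv2.convexHull(q.astype(np.int32));rad=np.sqrt(st[i,4]\/np.pi);cc=(st[i,0]+st[i,2]\/2-.5,st[i,1]+st[i,3]\/2-.5)/' cellpos.py; python3 cellpos.py w6
```

```text
go [25.6  0.2  0.3] [ 0.    -0.     0.002] t 12.35 at [621.4  27.3  19.3] yaw 84.1 F [-0.2  0.3 -0.3]
[ 299  199   53   53 2172] 26.29389801439097 cell [623.2  49.2  47.7] in tool [ 22.   -0.5 -28.4]
to seat: along 25.8 lateral(left) 0.7
```

View pics/w6.png

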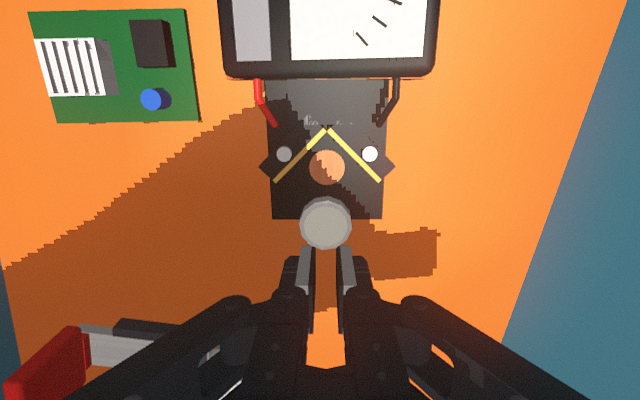

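The cell at (325,223) is nested against the fingertips and dead in line with the V (apex at 326,130; copper at 327,167). Push on.

>>> {"api": "step_arm", "payload": {
  "moves": [
    [4, 0, 0, 0, 0, 0, 10],
    [9, 0, 0, 0, 0, 0, 10],
    [14, 0.2, 0, 0, 0, 0, 10],
    [18, 0.2, 0, 0, 0, 0, 10],
    [21, 0.2, 0, 0, 0, 0, 10],
    [23, 0.2, 0, 0, 0, 0, 10],
    [24, 0.2, 0, 0, 0, 0, 10],
    [24, 0.2, 0, 0, 0, 0, 10]
  ]
}}

```text
clock: 13.15
tcp_pos: [0.624, 0.05, 0.0192]
orientation: [2.334, 2.103, -0.0]
contact_force: [0.0, -0.0, -0.2]
grip_width: 0.0099
gripper_force: 0.0
```

>>> {"api": "step_arm", "payload": {
  "moves": [
    [0.7, 0, 0, 0, 0, 0, 10],
    [1.4, 0, 0, 0, 0, 0, 10],
    [1.4, 0, 0, 0, 0, 0, 10]
  ]
}}

```text
clock: 13.45
tcp_pos: [0.6242, 0.0514, 0.0192]
orientation: [-2.334, -2.103, -0.0]
contact_force: [-0.4, 0.0, -0.9]
grip_width: 0.01
gripper_force: 0.0
```

```bash
python3 cellpos.py
```

```text
go [ 1.4 -0.   0.2] [-0.     0.     0.001] t 13.5 at [624.2  51.3  19.2] yaw 84.0 F [0.8 0.9 0.6]
[ 299  199   53   53 2078] 25.71863028020577 cell [626.1  73.7  47.7] in tool [ 22.4  -0.4 -28.5]
to seat: along 1.2 lateral(left) 0.4
```

>>> {"api": "step_arm", "payload": {
  "moves": [
    [0.7, 0, 0, 0, 0, 0, 10],
    [1.4, 0, 0, 0, 0, 0, 10],
    [1.4, 0, 0, 0, 0, 0, 10]
  ]
}}

```text
clock: 13.8
tcp_pos: [0.6245, 0.0522, 0.0192]
orientation: [2.334, 2.102, -0.001]
contact_force: [0.9, -2.7, 0.4]
grip_width: 0.0099
gripper_force: 0.7
```

>>> {"api": "step_arm", "payload": {
  "moves": [
    [0.5, 0, 0, 0, 0, 0, 10],
    [1, 0, 0, 0, 0, 0, 10],
    [1, 0, 0, 0, 0, 0, 10]
  ]
}}

```text
clock: 14.1
tcp_pos: [0.6246, 0.0526, 0.0192]
orientation: [2.334, 2.101, -0.001]
contact_force: [1.4, -4.3, 0.8]
grip_width: 0.0098
gripper_force: 2.0
```

Seating force is rising at the predicted place. To make sure it touches both faces, back off, shut the fingers and push once with the flat front.

>>> {"api": "step_arm", "payload": {
  "moves": [
    [-4, 0, 0, 0, 0, 0, 10],
    [-10, 0, 0, 0, 0, 0, 10],
    [-10, 0, -1, 0, 0, 0, 0],
    [-10, 0, -1, 0, 0, 0, 0],
    [-10, 0, -1, 0, 0, 0, 0],
    [-7, 0, -1, 0, 0, 0, 0],
    [-4, 0, -1, 0, 0, 0, 0],
    [-3, 0, -1, 0, 0, 0, 0]
  ]
}}

```text
clock: 14.9
tcp_pos: [0.6243, 0.0511, 0.0203]
orientation: [2.333, 2.103, -0.0]
contact_force: [0.7, -1.8, -0.4]
grip_width: 0.0001
gripper_force: 0.7
```

>>> {"api": "step_arm", "payload": {
  "moves": [
    [0.6, 0, 0, 0, 0, 0, 0],
    [1.2, 0, 0, 0, 0, 0, 0],
    [1.8, 0, 0, 0, 0, 0, 0],
    [2.4, 0, 0, 0, 0, 0, 0],
    [2.4, 0, 0, 0, 0, 0, 0]
  ]
}}

```text
clock: 15.4
tcp_pos: [0.6244, 0.0514, 0.0201]
orientation: [2.334, 2.101, -0.003]
contact_force: [-0.3, -4.9, 1.7]
grip_width: -0.0005
gripper_force: 2.7
```

The reaction is now straight along the axis. Back away and rise.

>>> {"api": "step_arm", "payload": {
  "moves": [
    [-3, 0, 0, 0, 0, 0, 0],
    [-8, 0, 0, 0, 0, 0, 0],
    [-15, 0, 0, 0, 0, 0, 0],
    [-15, 0, -40, 0, 0, 0, 0],
    [-15, 0, -80, 0, 0, 0, 0],
    [-30, 0, -120, 0, 0, 0, 0],
    [-30, 0, -120, 0, 0, 0, 0]
  ]
}}

```text
clock: 16.1
tcp_pos: [0.625, 0.0218, 0.1461]
orientation: [2.332, 2.096, 0.011]
contact_force: [1.0, 0.2, 0.7]
grip_width: -0.0
gripper_force: 0.0
```

Run:
```python
from h import *
go(600,0,200,84)
f,R,t=cam('wrist'); I=f["image"].astype(int); P=cloud(f,R,t)*1000
m=(abs(P[...,2]-47.7)<3)&(I.max(2)-I.min(2)<40)&(I.max(2)>70)&(np.hypot(P[...,0]-626.6,P[...,1]-74.8)<22)
n,k,st,c=cv2.connectedComponentsWithStats(cv2.morphologyEx(m.astype(np.uint8),cv2.MORPH_OPEN,np.ones((3,3)))); i=1+np.argmax(st[1:,4])
print(st[i],c[i],ray(f,R,t,*c[i],.0477)*1000)
u,v=c[i].astype(int); cv2.imwrite("pics/end.png",cv2.resize(f["image"][max(v-60,0):v+60,u-80:u+80,::-1],None,fx=5,fy=5,interpolation=cv2.INTER_CUBIC))
```

```text
go [-24.3 -22.  -54.2] [ 0.01  -0.001 -0.002] t 16.1 at [625.   21.8 146.1] yaw 83.9 F [1.  0.2 0.7]
[305 114  30  30 718] [319.51253482 128.42479109] [626.67600031  74.13330833  47.7       ]
```

View pics/end.png

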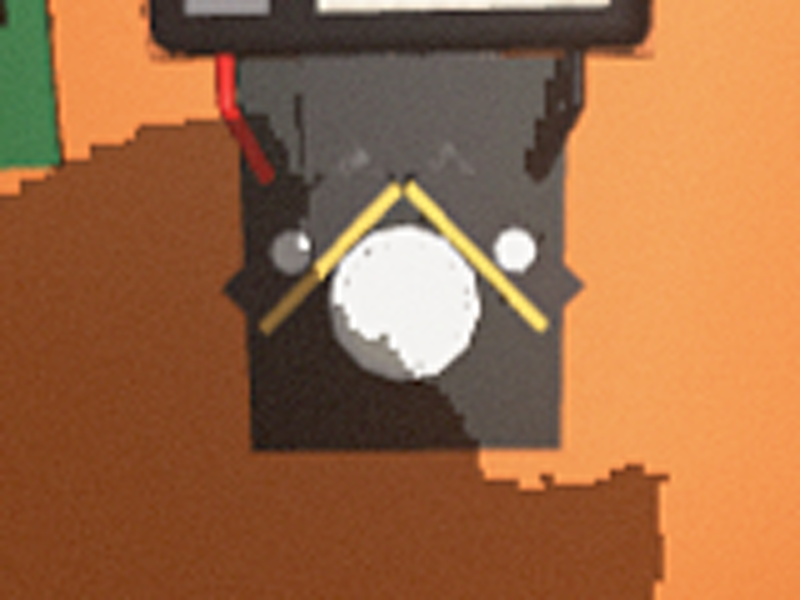

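The cell (centre 404,300 in the crop) lies against both brass faces, and the robot is clear of it.

```bash
python3 -c "
from bench import r
print(r.hand_in())"
```

```text
the job is handed in; nothing more can be done
None
```

I pressed the feeder once and slid the one cell that came out home against both brass faces of the checker; the job is handed in at about 16 s, with the other cells still in the magazine and the bystanders untouched.

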